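Put three pipe pieces into the V-stands that bring them on one axis

TASK

The three pipe pieces on the line-up rail lie in the wrong V-stands, so their axes do not line up for tacking. Change them round so that the thick pipe lies in the wide stand, the medium pipe in the medium stand and the thin pipe in the narrow stand, each seated in its V and centred lengthwise on its stand, and let go of them. The spare stand is free for parking a piece meanwhile; never lay one down on the bench, where it would roll away, and leave the magnet, the tin and the pliers where they are.

Things in the scene. Friction and masses are not known exactly. Their poses are not given: they have to be found in the camera images.
- pipe_thick: thick piece of dark steel pipe with bright sawn ends, 54 mm outside diameter, 100 mm long, about 0.42 kg; it lies level in a V-stand. Solid to the fingers at its ends (nothing goes into the bore): grip it across its diameter. Origin: middle of the pipe's axis; y along the axis (either end is alike).
- pipe_medium: medium piece of dark steel pipe with bright sawn ends, 40 mm outside diameter, 100 mm long, about 0.28 kg; it lies level in a V-stand. Solid to the fingers at its ends (nothing goes into the bore): grip it across its diameter. Origin: middle of the pipe's axis; y along the axis (either end is alike).
- pipe_thin: thin piece of dark steel pipe with bright sawn ends, 27 mm outside diameter, 100 mm long, about 0.18 kg; it lies level in a V-stand. Solid to the fingers at its ends (nothing goes into the bore): grip it across its diameter. Origin: middle of the pipe's axis; y along the axis (either end is alike).
- stand_wide: Fixed bare steel V-stand on the dark rail: foot 70 x 108 x 8 mm, two upright plates 8 mm thick at y = -34 and +34 mm (only a 26 mm high web between), each with a 90-degree V notch. Plates 80 mm wide, 74 mm high; notch 68 mm wide at the mouth, its bottom 40 mm above the origin (centre of the underside; y along the V). A seated pipe's axis lies 1.414 x its radius above the notch bottom: thick pipe here, 78 mm above origin.
- stand_medium: Fixed bare steel V-stand on the dark rail: foot 70 x 108 x 8 mm, two upright plates 8 mm thick at y = -34 and +34 mm (only a 26 mm high web between), each with a 90-degree V notch. Plates 66 mm wide, 77 mm high; notch 54 mm wide at the mouth, its bottom 50 mm above the origin (centre of the underside; y along the V). Rail: 12 mm high, stands 130 mm apart in line, any order. Medium pipe seated here: axis 78 mm above origin.
- stand_narrow: Fixed bare steel V-stand on the dark rail: foot 70 x 108 x 8 mm, two upright plates 8 mm thick at y = -34 and +34 mm (only a 26 mm high web between), each with a 90-degree V notch. Plates 54 mm wide, 80 mm high; notch 42 mm wide at the mouth, its bottom 59 mm above the origin (centre of the underside; y along the V). Underside 12 mm above the bench. Thin pipe seated here: axis 78 mm above origin.
- stand_spare: Fixed bare steel V-stand, alone on the bench: foot 70 x 108 x 8 mm, two upright plates 8 mm thick at y = -34 and +34 mm (only a 26 mm high web between), each with a 90-degree V notch. Plates 76 mm wide, 80 mm high; notch 64 mm wide at the mouth, its bottom 48 mm above the origin (centre of the underside; y along the V). Nearer the robot, empty at the start; takes any of the pipes (axis 1.414 x radius above the notch bottom).
- magnet_red: red flat welding magnet, five-sided, 70 x 70 x 16 mm, lying on the bench; a bystander, not to be disturbed. Origin: centre of its underside.
- antispatter_tin: dark grey round tin with a screw lid, 74 mm across, 69 mm high, standing on the bench; a bystander, not to be disturbed. Origin: centre of its underside.
- combination_pliers: pliers with yellow handles, 51 x 179 x 12 mm, lying flat on the bench; a bystander, not to be disturbed. Origin: centre of the underside, y along their length.

How it is judged:
At the end, for the whole second after the job is handed in: Each pipe lies at rest and released in its own stand (thick in wide, medium in medium, thin in narrow): seated in the V (axis within 5 mm of its seated height and 6 mm of the V's middle), parallel to it within 0.06 rad, and its middle within 12 mm of the stand's middle lengthwise (x of pipe_thick in the frame of stand_wide between -0.006 and 0.006 m and y of pipe_thick in the frame of stand_wide between -0.012 and 0.012 m and z of pipe_thick in the frame of stand_wide between 0.0732 and 0.0832 m and angle between the y axis of pipe_thick and the y axis of stand_wide, either way round below 0.06 rad and linear speed of each of pipe_thick, pipe_medium, pipe_thin below 0.02 m/s and angular speed of each of pipe_thick, pipe_medium, pipe_thin below 0.2 rad/s and x of pipe_medium in the frame of stand_medium between -0.006 and 0.006 m and y of pipe_medium in the frame of stand_medium between -0.012 and 0.012 m and z of pipe_medium in the frame of stand_medium between 0.0733 and 0.0833 m and angle between the y axis of pipe_medium and the y axis of stand_medium, either way round below 0.06 rad and x of pipe_thin in the frame of stand_narrow between -0.006 and 0.006 m and y of pipe_thin in the frame of stand_narrow between -0.012 and 0.012 m and z of pipe_thin in the frame of stand_narrow between 0.0731 and 0.0831 m and angle between the y axis of pipe_thin and the y axis of stand_narrow, either way round below 0.06 rad); the robot touches nothing.
It fails at once if a pipe is set down or dropped on the bench (height (world z) of any of pipe_thick, pipe_medium, pipe_thin below 0.045 m).
It fails at once if the magnet, the tin or the pliers are shifted by more than 15 mm (distance of any of magnet_red, antispatter_tin, combination_pliers from where it was at the start of the episode above 0.015 m).
It also fails if it takes over 104 s, if anything falls off the work surface, if the arm or the gripper's body presses on something with over 40 N, if the wrist force passes 120 N, or if a joint passes its speed limit or range.

ROBOT

A 6-joint arm with a two-finger parallel gripper is mounted at the origin on a cart in front of the work surface, level with it; the furniture and walls round the work are solid. World frame = base frame: x ahead of the robot, y to its left, z up, the work surface at z = 0. Lengths are in m, angles in rad, forces in N, time in s.
With the tool pointing down it reaches from about 0.3 to 0.875 m from the base axis. Payload 4.2 kg.
Tool frame: the origin (TCP) lies midway between the tips of the shut fingers; the grasp point (between the pads) lies 19 mm behind it (arm.hold_point_z is the z of the grasp point in the tool frame, in m); z points along the fingers, y is the line along which they close (so a half turn about z gives the same grasp; the last joint's range is limited). The gripper opens to 85 mm and grips with 20 to 120 N. Pads are 22 mm wide; open, the fingers measure 114 mm over their backs; the gripper's body (76 mm by 85 mm) begins 54 mm behind the grasp point. The pads swing forward as they close: fully open they stand 13 mm farther back than shut.
Start: joints at [-1.257, 0.32, 1.565, -0, 1.257, -0.02], TCP at [0.188, -0.543, 0.231] pointing down, gripper open.
Joint ranges: [-3.11, 3.11], [-0.84, 2.01], [0.21, 2.61], [-1.34, 4.49], [0.05, 2.63], [-2.56, 2.56]. Speed limits (rad/s): [2.57, 2.57, 3.14, 3.14, 3.14, 3.14].

INTERFACE

Orientations are given as a rotation vector (axis times angle).
In Python, from station import arm gives the robot as it stands.
- The arm moves only by the tool move_arm, never from a script. Its argument "moves" is one flat list of numbers, 5 for each row, row after row: the shift along the tool's x, y, z in mm, then the turn about the tool's z in rad, then the opening, from -1 (shut) to 1 (fully open). A call has 1 to 10 rows; each row shifts and turns the commanded pose from where the row before left it, along the tool's axes as they then stand; what a row does not reach is not made up. A row lasts 1/8 s, in which the tool goes at most 62.5 mm and 10.7 degrees, less where a joint would pass 70% of its speed; a pose out of reach is approached as far as the arm can. A call is refused whole if a number of a shift passes 62.5 or a number of a turn 0.188, either way. A call with a gripper value outside its range is refused whole. The fingers move at their own pace and stop on an object; "force" is the grip in N (left out, the last holds). Time passes only in rows, so rows that do not move let the fingers close. It gives the time, the measured TCP pose, the force and the opening at its end, in the units of the state.
- arm.get_state(): the state, without advancing time (a new reading comes with each control period).
- arm.camera(name): name is "scene" or "side" or "wrist"; returns a dict with "color" (384x512x3 uint8, red, green, blue), "depth" (384x512 float32, m along the optical axis (not along the pixel's ray), 0 where there is no reading), "vfov" (degrees; the focal length in pixels is half the picture's height over the tangent of half this angle, whatever the lens; pixels are square), "cx", "cy" (the principal point, pixels), "T" (4x4, takes a point from camera to world coordinates). Camera axes: x right, y up, looking along -z (the intrinsics and any distortion apply to the point x, -y, -z); pixel columns grow to the right and rows downward; lengths in m; the calibration is good to about 2 mm. A picture is of the moment at which its call begins.
- arm.hand_in(): hands the job in, once; it reports no verdict.
The state is a dict: "time_s": time; "joint_pos": joint angles; "qd": joint speeds; "joint_efforts": joint torques, N m; "tool_pos": TCP position; "orientation": TCP orientation; "ft_force": force on the tool from outside, world axes, zero at the start; "ft_torque": the same for the moment, N m; "gripper_width": finger opening in m.
Only numpy, scipy, OpenCV 4.12 (cv2) and the standard library are available. Lean on these libraries where they do the work, as an engineer would, in place of code of your own. Each camera call takes 0.05 s, during which the arm holds its last target. There are 200 camera calls.

## Working session

There is one attempt and no reset: what is moved stays moved. The work goes in short steps, Python scripts to look and compute and a tool call to move; the robot and the scene stay as the last step left them, time stands still between calls to the robot, and variables do not carry over. Pictures are saved under pics/ and viewed, on a budget of 14 in all, crops included, one or two more only if the job needs it, and the job is handed in when it is done.

Besides the shell and the picture viewer there is one more tool, called after "Request:" as name(argument=value, ...) on one line, values as JSON. move_arm: Moves the arm, as the interface text tells. Its arguments: {"type":"object","properties":{"moves":{"type":"array"},"force":{"type":"number"}},"required":["moves"]}

```bash
ls; mkdir -p pics
cat > h.py <<'E'
import numpy as np, cv2
from station import arm
def snap(n):
    c=arm.camera(n); np.savez('pics/%s.npz'%n,**c); return c
def cloud(c):
    d=c['depth']; h,w=d.shape; f=h/2/np.tan(np.radians(c['vfov'])/2)
    v,u=np.mgrid[:h,:w]
    p=np.stack([(u-c['cx'])/f*d,-(v-c['cy'])/f*d,-d],-1)
    P=p@c['T'][:3,:3].T+c['T'][:3,3]; P[d==0]=np.nan; return P
E
python3 - <<'E'
from h import *
a=[]
for n in ['scene','side']:
    c=snap(n); print(n,c['T'].round(3).tolist(),c['vfov'],c['cx'],c['cy'],[k for k in c])
    cv2.imwrite('pics/%s0.png'%n,cv2.resize(c['color'][:,:,::-1],(800,600)))
print(arm.get_state(),arm.hold_point_z)
E
```

```text
pics
scene [[-0.133, 0.851, -0.508, -0.111], [-0.991, -0.113, 0.069, 0.09], [0.001, 0.513, 0.859, 1.142], [0.0, 0.0, 0.0, 1.0]] 46.99204582542041 249.15431376947365 193.49689096903734 ['color', 'depth', 'vfov', 'cx', 'cy', 'T']
side [[0.952, 0.173, -0.254, 0.271], [-0.307, 0.515, -0.8, -0.785], [-0.008, 0.84, 0.543, 0.647], [0.0, 0.0, 0.0, 1.0]] 49.63347037233838 255.15456127820508 189.11257244854633 ['color', 'depth', 'vfov', 'cx', 'cy', 'T']
{'time_s': 0.1, 'joint_pos': array([-1.25699900e+00,  3.20197903e-01,  1.56553480e+00,  1.23076679e-05,
        1.25739170e+00, -1.99899830e-02]), 'qd': array([-0.00026975,  0.00017363, -0.00418563, -0.00017694,  0.00026326,
       -0.00267203]), 'joint_efforts': array([ 1.37977750e-03, -4.16403508e+01, -2.34704107e+01,  1.24543280e-04,
        4.92743231e-03,  8.47618509e-06]), 'tool_pos': array([ 0.18826477, -0.5428654 ,  0.23059223]), 'orientation': array([-3.09644704e+00, -5.21623396e-01,  3.33839780e-04]), 'ft_force': array([-1.15624724,  0.54838341,  0.45440167]), 'ft_torque': array([-0.02656175,  0.03482778, -0.04041303]), 'gripper_width': 0.08551160878732361} -0.0187
```

View pics/scene0.png

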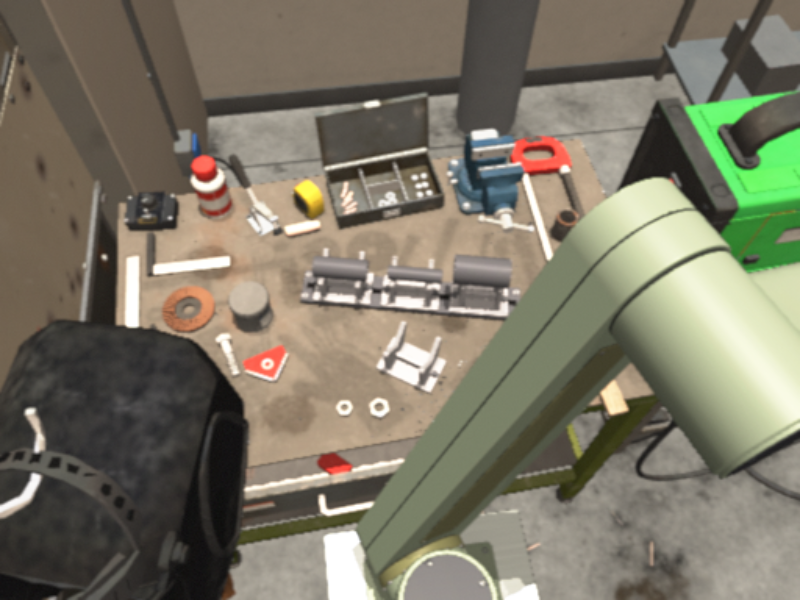

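View pics/side0.png

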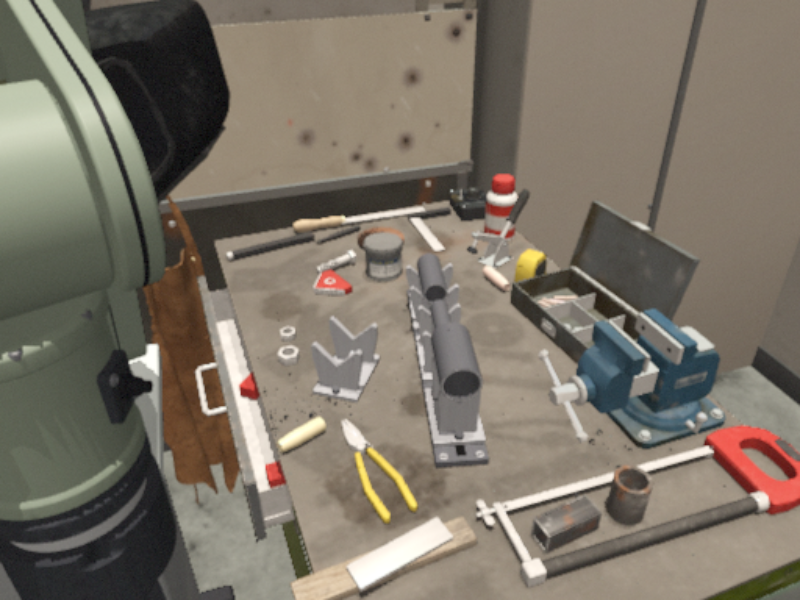

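The scene view shows three pipes on the rail (medium at about 340,268, thin at 415,272, thick at 482,270). The spare stand is at (412,362), the magnet at (266,363) and the tin at (250,305). The side view shows the pliers at (375,470). Next I'll fit the rail, pipes and stands from the depth cloud.

```bash
cat > m.py <<'E'
from h import *
def get():
    Q=[]
    for n in ['scene','side']:
        P=cloud(np.load('pics/%s.npz'%n)).reshape(-1,3); Q.append(P[np.isfinite(P[:,0])])
    return Q
E
python3 - <<'E'
from m import *
Q=get()
np.set_printoptions(suppress=True,precision=4)
c=np.load('pics/scene.npz'); P=cloud(c)
for n,(u,v) in dict(L=(340,268),M=(415,272),R=(482,270),spare=(412,370),mag=(266,363),tin=(250,300),railL=(303,298),railR=(515,315)).items(): print(n,P[int(v/1.5625),int(u/1.5625)])
c=np.load('pics/side.npz'); P=cloud(c)
for n,(u,v) in dict(L=(430,270),M=(440,310),R=(455,345),spare=(345,375),mag=(332,285),tin=(383,250),pl=(375,470),railR=(460,450)).items(): print(n,P[int(v/1.5625),int(u/1.5625)])
# height map view, 1 px = 1mm
H=np.full((420,640),0.)
for q in Q:
    i=((0.75-q[:,0])*1000).astype(int); j=((0.32-q[:,1])*1000).astype(int)
    ok=(i>=0)&(i<420)&(j>=0)&(j<640)&(q[:,2]<.16)
    np.maximum.at(H,(i[ok],j[ok]),q[ok,2])
np.save('H.npy',H)
H=cv2.dilate(H,np.ones((3,3)))
cv2.imwrite('pics/h.png',cv2.applyColorMap(np.clip(H/0.13*255,0,255).astype(np.uint8),cv2.COLORMAP_JET))
S=cv2.imread('pics/side0.png'); 
c=np.load('pics/side.npz')['color'][:,:,::-1]
cv2.imwrite('pics/sidecrop.png',cv2.resize(c[140:310,190:330],None,fx=3.5,fy=3.5,interpolation=cv2.INTER_CUBIC))
E
```

```text
L [0.593  0.0869 0.0972]
M [ 0.5678 -0.0474  0.0928]
R [ 0.5347 -0.1607  0.1299]
spare [ 0.4154 -0.0211  0.0093]
mag [0.4609 0.2384 0.0126]
tin [0.562  0.2539 0.0692]
railL [0.5925 0.1645 0.011 ]
railR [ 0.1662 -0.0553  0.6302]
L [0.5996 0.0803 0.101 ]
M [ 0.5753 -0.0275  0.0945]
R [nan nan nan]
spare [ 0.4151 -0.0617  0.0352]
mag [0.4604 0.2238 0.0137]
tin [0.5603 0.2209 0.0698]
pl [ 0.4164 -0.218   0.0017]
railR [ 0.5279 -0.2323  0.0133]
```

View pics/h.png

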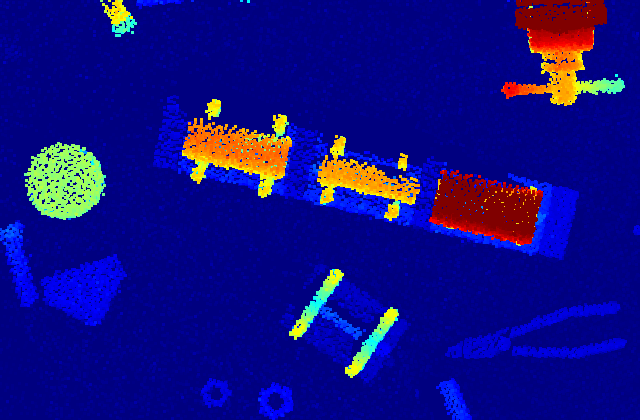

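View pics/sidecrop.png

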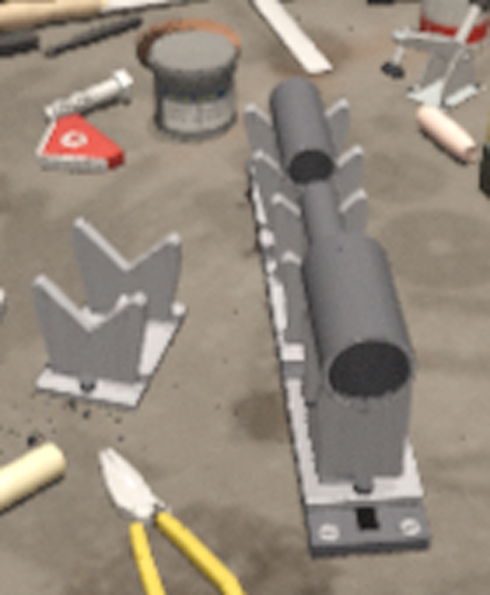

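The narrow stand on the right (−y) holds the thick pipe, the medium stand in the middle holds the thin one, and the wide stand on the left holds the medium one. The spare stand is near (0.41,−0.03), turned about 30° from the rail. Next come precise fits for each camera.

```bash
cat > fit.py <<'E'
from m import *
from scipy.optimize import least_squares
np.set_printoptions(suppress=True,precision=4)
def pipe(q,xy,r,z,th0):
    """fit axis (xy offset, heading), then ends from the 1/99 percentiles"""
    d=q[np.hypot(q[:,0]-xy[0],q[:,1]-xy[1])<.06]
    f=lambda p,d:np.hypot((d[:,0]-p[0])*-np.sin(p[1])+(d[:,1]-xy[1])*np.cos(p[1]) if 0 else -(d[:,0]-p[0])*np.sin(p[1])+(d[:,1]-p[2])*np.cos(p[1]),d[:,2]-z)-r
    p=np.array([xy[0],th0,xy[1]])
    for tol in (.015,.006,.004,.004):
        s=d[(np.abs(f(p,d))<tol)&(d[:,2]>z)]
        p0=p.copy(); n=lambda a:np.array([p0[0]-a[0]*np.sin(p0[1]),a[1],p0[2]+a[0]*np.cos(p0[1])])
        p=n(least_squares(lambda a:f(n(a),s),[0,p0[1]],loss='soft_l1',f_scale=.002).x)
        u=np.array([np.cos(p[1]),np.sin(p[1])]); t=(s[:,:2]-p[[0,2]])@u
        e=np.percentile(t,[.7,99.3]); p[[0,2]]+=u*e.mean()
    return np.array([p[0],p[2],p[1]]),e[1]-e[0],len(s),np.abs(f(p,s)).mean()
if __name__=='__main__':
    for n,q in zip(['scene','side'],get()):
        print(n)
        for k,xy,r,z in [('L med',(.60,.08),.02,.0803),('M thin',(.57,-.048),.0135,.0811),('R thick',(.54,-.167),.027,.1092)]:
            print(k,*pipe(q,xy,r,z,1.78-.0))
        b=q[(q[:,0]>.44)&(q[:,0]<.68)&(q[:,1]>-.28)&(q[:,1]<.2)&(q[:,2]>.009)&(q[:,2]<.0145)]
        print('rail',cv2.minAreaRect((b[:,:2]*1000).astype(np.float32)))
        b=q[(q[:,0]>.35)&(q[:,0]<.5)&(q[:,1]>-.10)&(q[:,1]<.05)]
        f=b[(b[:,2]>.005)&(b[:,2]<.011)]; print('spare foot',cv2.minAreaRect((f[:,:2]*1000).astype(np.float32)))
        f=b[(b[:,2]>.03)]; print('spare plates',cv2.minAreaRect((f[:,:2]*1000).astype(np.float32)))
        # stand plates on the rail above z .06, away from pipes
        th=1.79;u=np.array([np.cos(th),np.sin(th)]);w=np.array([-u[1],u[0]])
        o=np.array([.566,-.045]); s=(q[:,:2]-o)@u; t=(q[:,:2]-o)@w
        b=(np.abs(t)<.045)&(np.abs(t)>.015)&(np.abs(s)<.2)&(q[:,2]>.03)&(q[:,2]<.095)
        hh,e=np.histogram(s[b],np.arange(-.2,.2,.004)); print([(round(x*1000),int(c)) for x,c in zip(e+.002,hh) if c>8])
E
python3 fit.py
```

```text
scene
L med [0.6032 0.0846 1.3448] 0.09844340343978622 416 0.0014957460016841058
M thin [ 0.5719 -0.0492  1.3341] 0.09779578358188809 277 0.0015939476025355818
R thick [ 0.5445 -0.1654  1.3358] 0.09932002000289722 606 0.001464123699510336
rail ((518.2052001953125, -27.898757934570312), (422.3560485839844, 182.66983032226562), 77.11894989013672)
spare foot ((419.8673400878906, -24.51502227783203), (136.3955535888672, 136.12301635742188), 85.53363800048828)
spare plates ((427.1075744628906, -23.548095703125), (77.68878936767578, 79.61126708984375), 55.81978988647461)
[(-42, 13), (-38, 9), (-34, 10), (-26, 9), (-22, 16), (-18, 17), (-14, 11), (18, 9), (22, 13), (26, 14), (82, 9), (86, 12), (90, 14), (94, 15), (98, 18), (102, 16), (106, 10), (162, 12)]
side
L med [0.604  0.0816 1.3383] 0.09956336106017094 318 0.0007166240733779662
M thin [ 0.5763 -0.0342  1.3339] 0.06429440533035594 167 0.000613367774207031
R thick [ 0.5446 -0.1679  1.3371] 0.0994775403651838 833 0.0006596384183868883
rail ((509.66082763671875, -43.86482238769531), (479.9075012207031, 136.34347534179688), 85.92019653320312)
spare foot ((398.0618896484375, -38.51288604736328), (138.54286193847656, 136.76480102539062), 69.7943115234375)
spare plates ((427.69049072265625, -25.10858917236328), (80.49090576171875, 77.03868865966797), 54.858489990234375)
[(-162, 30), (-130, 12), (-26, 61), (-22, 48), (-18, 9), (14, 22), (18, 28), (22, 9), (78, 13), (82, 16), (86, 22), (90, 33), (94, 51), (98, 27), (158, 12)]
```

Run:
```python
from fit import *
th=1.337;u=np.array([np.cos(th),np.sin(th)]);w=np.array([-u[1],u[0]])
o=np.array([.5743,-.0415])
for q in get():
    s=(q[:,:2]-o)@u; t=(q[:,:2]-o)@w
    b=(np.abs(t)<.042)&(np.abs(t)>.017)&(np.abs(s)<.2)&(q[:,2]>.045)&(q[:,2]<.096)
    hh,e=np.histogram(s[b]*1000,np.arange(-200,200,3)); print('plates',[(int(x),int(c)) for x,c in zip(e+1.5,hh) if c>2])
    b=(np.abs(t)<.06)&(np.abs(s)<.27)&(q[:,2]>.008)&(q[:,2]<.016)
    print('rail s',np.percentile(s[b],[.3,99.7]),'t',np.percentile(t[b],[.5,99.5]))
    for y in (-.13,0,.13):   # plate tip extents across
        b=(np.abs(s-y)<.05)&(q[:,2]>.06)&(np.abs(t)<.06); print(y,np.percentile(t[b],[.3,99.7]))
    for c,h in (((.427,-.0245),.965),):
        a=np.array([np.cos(h),np.sin(h)]);d=q[:,:2]-c; S=d@a; T=d@np.array([-a[1],a[0]])
        b=(np.abs(S)<.06)&(np.abs(T)<.05)&(q[:,2]>.045)&(q[:,2]<.09)
        for sg in (-1,1):
            k=b&(S*sg>.02); print('spare',np.polyfit(T[k],S[k],1),np.percentile(T[k],[1,99]),k.sum(), np.median(S[k]))
            for lo,hi in((-.04,0),(0,.04)):
                m=k&(T>lo)&(T<hi)&(abs(S)<.042); print('  V line',np.polyfit(T[m],q[m,2],1))
```

```text
plates [(-168, 10), (-165, 12), (-162, 11), (-102, 6), (-99, 8), (-96, 12), (-93, 3), (-39, 15), (-36, 17), (-33, 15), (26, 15), (29, 15), (32, 16), (80, 4), (83, 4), (86, 5), (89, 25), (92, 18), (95, 19), (98, 5), (101, 6), (104, 6), (107, 5), (113, 6), (116, 4), (119, 5), (122, 3), (125, 5), (128, 4), (131, 4), (134, 5), (137, 6), (140, 4), (143, 4), (146, 4), (149, 4), (152, 5), (155, 9), (158, 28), (161, 15), (164, 18), (167, 5), (170, 6), (173, 3), (176, 5), (179, 3)]
rail s [-0.2101  0.2063] t [-0.0336  0.0386]
-0.13 [-0.0205  0.0298]
0 [-0.0296  0.0349]
0.13 [-0.0357  0.0427]
spare [ 0.0006 -0.0339] [-0.0364  0.0396] 116 -0.03435879026120796
  V line [-0.6693  0.0504]
  V line [0.5277 0.0506]
spare [0.0058 0.0337] [-0.0378  0.0399] 126 0.03291236831700821
  V line [-0.7231  0.0486]
  V line [0.5565 0.0488]
plates [(-177, 8), (-174, 11), (-171, 134), (-168, 24), (-165, 3), (-159, 3), (-150, 3), (-144, 3), (-138, 3), (-105, 16), (-102, 37), (-42, 55), (-39, 31), (-36, 7), (23, 20), (26, 96), (29, 41), (32, 6), (35, 4), (80, 8), (83, 5), (86, 55), (89, 111), (92, 19), (95, 11), (98, 4), (119, 3), (125, 4), (143, 3), (152, 12), (155, 83), (158, 56), (161, 18), (164, 3), (167, 4)]
rail s [-0.2148  0.2662] t [-0.0343  0.0529]
-0.13 [-0.0265  0.0265]
0 [-0.0322  0.0321]
0.13 [-0.0393  0.0396]
spare [-0.0003 -0.0359] [-0.0388  0.0363] 310 -0.03658085317066148
  V line [-0.4864  0.0485]
  V line [0.4773 0.0507]
spare [0.0031 0.0321] [-0.0391  0.0363] 288 0.03162162227513165
  V line [-0.5239  0.0472]
  V line [0.4872 0.0505]
```

```bash
cat > plan.py <<'E'
import sys; from h import *
from scipy.spatial.transform import Rotation as R
np.set_printoptions(suppress=True,precision=4)
u=np.array([np.cos(1.337),np.sin(1.337)]); o=np.array([.5743,-.0415])
S={'wide':(.127,1.337,.090),'medium':(-.003,1.337,.090),'narrow':(-.1325,1.337,.090)}
def plan(x,y,z,psi,n):
    "world line from the measured pose to TCP x,y,z, heading psi in n rows"
    st=arm.get_state(); p=st['tool_pos']; M=R.from_rotvec(st['orientation']).as_matrix()
    h=np.arctan2(M[1,0],M[0,0]); dp=(psi-h)/n; d=(np.array([x,y,z])-p)/n*1000
    print('t',st['time_s'],'p',p,'h',round(h,4),'tilt',M[:,2],'w',st['gripper_width'],'ft',st['ft_force'],'q6',st['joint_pos'][5])
    for i in range(n):
        c,s=np.cos(h+i*dp),np.sin(h+i*dp)
        print([round(c*d[0]+s*d[1],1),round(s*d[0]-c*d[1],1),round(-d[2],1),round(-dp,4)])
if __name__=='__main__': plan(*map(float,sys.argv[1:5]),int(sys.argv[5]))
E
python3 plan.py .604 .0825 .20 1.337 16
```

```text
t 0.1 p [ 0.1883 -0.5429  0.2306] h 0.3338 tilt [-0.0005  0.0015 -1.    ] w 0.08551160878732361 ft [-1.1562  0.5484  0.4544] q6 -0.019989982966555825
[np.float64(37.4), np.float64(-28.4), np.float64(1.9), np.float64(-0.0627)]
[np.float64(39.1), np.float64(-26.0), np.float64(1.9), np.float64(-0.0627)]
[np.float64(40.6), np.float64(-23.5), np.float64(1.9), np.float64(-0.0627)]
[np.float64(42.0), np.float64(-20.9), np.float64(1.9), np.float64(-0.0627)]
[np.float64(43.2), np.float64(-18.3), np.float64(1.9), np.float64(-0.0627)]
[np.float64(44.3), np.float64(-15.5), np.float64(1.9), np.float64(-0.0627)]
[np.float64(45.2), np.float64(-12.7), np.float64(1.9), np.float64(-0.0627)]
[np.float64(45.9), np.float64(-9.8), np.float64(1.9), np.float64(-0.0627)]
[np.float64(46.4), np.float64(-7.0), np.float64(1.9), np.float64(-0.0627)]
[np.float64(46.8), np.float64(-4.0), np.float64(1.9), np.float64(-0.0627)]
[np.float64(46.9), np.float64(-1.1), np.float64(1.9), np.float64(-0.0627)]
[np.float64(46.9), np.float64(1.8), np.float64(1.9), np.float64(-0.0627)]
[np.float64(46.7), np.float64(4.8), np.float64(1.9), np.float64(-0.0627)]
[np.float64(46.3), np.float64(7.7), np.float64(1.9), np.float64(-0.0627)]
[np.float64(45.7), np.float64(10.6), np.float64(1.9), np.float64(-0.0627)]
[np.float64(45.0), np.float64(13.4), np.float64(1.9), np.float64(-0.0627)]
```

Request:
move_arm(moves=[37,-28,2,-0.063,1,39,-26,2,-0.063,1,41,-24,2,-0.063,1,42,-21,2,-0.063,1,43,-18,2,-0.063,1,44,-16,2,-0.063,1,45,-13,2,-0.063,1,46,-10,2,-0.063,1,46,-7,2,-0.063,1,47,-4,2,-0.063,1], force=50)

```text
time_s: 1.35
tool_pos: [0.4469, -0.1505, 0.211]
orientation: [-2.782, -1.459, 0.001]
ft_force: [0.2, 0.3, 0.7]
gripper_width: 0.0852
```

Request:
move_arm(moves=[47,-1,2,-0.063,1,47,2,2,-0.063,1,47,5,2,-0.063,1,46,8,2,-0.063,1,46,10,2,-0.063,1,45,13,2,-0.063,1,0,0,0,0,1,0,0,0,0,1])

```text
time_s: 2.35
tool_pos: [0.6007, 0.0832, 0.1987]
orientation: [-2.46, -1.953, 0.003]
ft_force: [0.1, 0.4, 0.8]
gripper_width: 0.0855
```

```bash
python3 plan.py .604 .0825 .20 1.337 1
python3 - <<'E'
from h import *
c=snap('wrist'); cv2.imwrite('pics/w1.png',c['color'][:,:,::-1])
c=snap('scene'); cv2.imwrite('pics/s1.png',c['color'][:,:,::-1])
E
```

```text
t 2.35 p [0.6007 0.0832 0.1987] h 1.3418 tilt [-0.0017 -0.0008 -1.    ] w 0.08546440778368294 ft [0.1311 0.3874 0.7675] q6 0.34824281191108547
[np.float64(0.0), np.float64(3.3), np.float64(-1.3), np.float64(0.0048)]
```

View pics/w1.png

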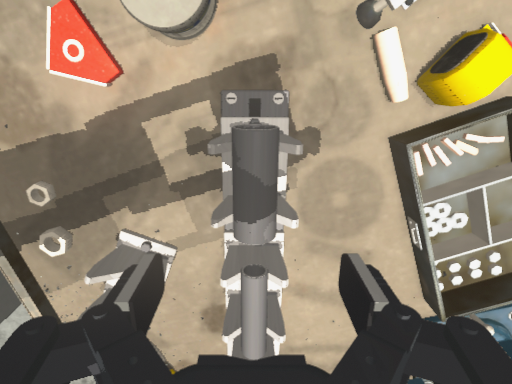

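The wrist view shows the medium pipe at (255,180) between the wide stand's plates and the thin pipe at (255,310) below it. I'll cross-check their positions in the wrist cloud.

Run:
```python
from fit import *
q=cloud(np.load('pics/wrist.npz')).reshape(-1,3); q=q[np.isfinite(q[:,0])]
print(pipe(q,(.604,.083),.02,.1003-.02,1.337))
th=1.337;u=np.array([np.cos(th),np.sin(th)]);w=np.array([-u[1],u[0]]);o=np.array([.5743,-.0415])
s=(q[:,:2]-o)@u; t=(q[:,:2]-o)@w
k=(abs(t)<.045)&(abs(t)>.024)&(abs(s-.127)<.06)&(q[:,2]>.06)&(q[:,2]<.095)
hh,e=np.histogram(s[k]*1000,np.arange(60,200,2)); print([(int(x),int(c)) for x,c in zip(e+1,hh) if c>2]); print(np.percentile(t[k],[1,99]))
k=(abs(t)<.045)&(abs(s)>.0)&(abs(s)<.24)&(q[:,2]>.009)&(q[:,2]<.015); print('rail t',np.percentile(t[k],[1,99]),'smax',np.percentile(s[k],99.5))
```

```text
(array([0.6035, 0.0845, 1.3367]), np.float64(0.0988460775463269), 5147, np.float64(0.000711534865426743))
[(89, 48), (91, 64), (93, 77), (95, 74), (97, 337), (157, 60), (159, 96), (161, 92), (163, 96), (165, 189)]
[-0.0389  0.0405]
rail t [-0.0333  0.0347] smax 0.20624727799608047
```

Request:
move_arm(moves=[2,3,35,0.005,1,0,0,40,0,1,0,0,36,0,1,0,0,30,0,1,0,0,0,0,1,0,0,0,0,1])

```text
time_s: 3.2
tool_pos: [0.6056, 0.0843, 0.0598]
orientation: [2.466, 1.945, 0.003]
ft_force: [0.1, -0.5, -0.3]
gripper_width: 0.0853
```

```bash
python3 plan.py .6037 .0845 .057 1.337 1
python3 - <<'E'
from h import *
c=snap('side'); cv2.imwrite('pics/si2.png',cv2.resize(c['color'][100:300,180:380,::-1],None,fx=3,fy=3))
E
```

```text
t 3.2 p [0.6056 0.0843 0.0598] h 1.3358 tilt [ 0.0023  0.0001 -1.    ] w 0.08527993594550554 ft [ 0.0527 -0.5422 -0.2923] q6 0.3546941490510573
[np.float64(-0.3), np.float64(-1.9), np.float64(2.8), np.float64(-0.0012)]
```

View pics/si2.png

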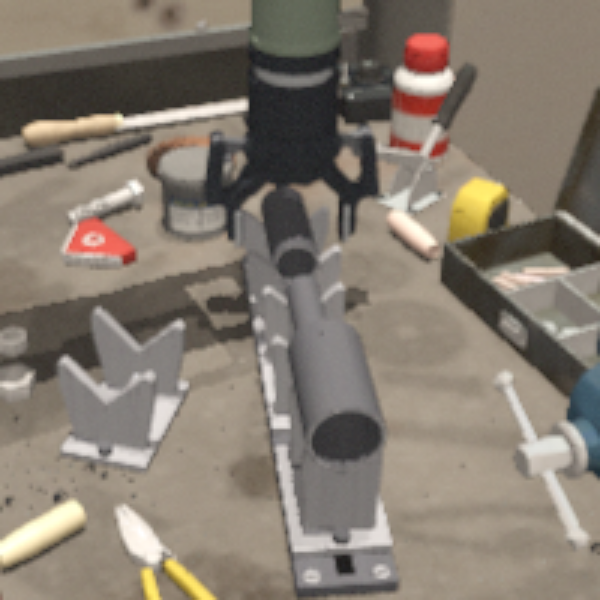

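The fingers straddle the medium pipe (at about 290,230) symmetrically, so I'll close and lift.

Request:
move_arm(moves=[0,-2,2,0,0,0,0,0,0,-0.5,0,0,0,0,-1,0,0,0,0,-1,0,0,0,0,-1,0,0,0,0,-1,0,0,-10,0,-1,0,0,-30,0,-1,0,0,-45,0,-1,0,0,-45,0,-1])

```text
time_s: 4.5
tool_pos: [0.6011, 0.0855, 0.1864]
orientation: [-2.463, -1.945, 0.006]
ft_force: [0.8, -0.8, -2.3]
gripper_width: 0.0389
```

```bash
python3 plan.py .426 -.0258 .19 0.965 7
```

```text
t 4.5 p [0.6011 0.0855 0.1864] h 1.3369 tilt [-0.0048 -0.0001 -1.    ] w 0.03885993976555142 ft [ 0.778  -0.7978 -2.2793] q6 0.3557416701325154
[np.float64(-21.3), np.float64(-20.6), np.float64(-0.5), np.float64(0.0531)]
[np.float64(-22.3), np.float64(-19.5), np.float64(-0.5), np.float64(0.0531)]
[np.float64(-23.3), np.float64(-18.3), np.float64(-0.5), np.float64(0.0531)]
[np.float64(-24.3), np.float64(-17.0), np.float64(-0.5), np.float64(0.0531)]
[np.float64(-25.1), np.float64(-15.7), np.float64(-0.5), np.float64(0.0531)]
[np.float64(-25.9), np.float64(-14.3), np.float64(-0.5), np.float64(0.0531)]
[np.float64(-26.7), np.float64(-12.9), np.float64(-0.5), np.float64(0.0531)]
```

Request:
move_arm(moves=[-21,-21,0,0.053,-1,-22,-20,0,0.053,-1,-23,-18,0,0.053,-1,-24,-17,0,0.053,-1,-25,-16,0,0.053,-1,-26,-14,0,0.053,-1,-25,-12,0,0.053,-1,0,0,0,0,-1,0,0,0,0,-1])

```text
time_s: 5.62
tool_pos: [0.4292, -0.0235, 0.1862]
orientation: [-2.782, -1.459, 0.0]
ft_force: [0.0, 0.4, -3.7]
gripper_width: 0.0388
```

```bash
python3 plan.py .4275 -.0235 .0773 0.965 1
python3 - <<'E'
from h import *
c=snap('side'); cv2.imwrite('pics/si3.png',cv2.resize(c['color'][100:300,140:340,::-1],None,fx=3,fy=3))
E
```

```text
t 5.625 p [ 0.4292 -0.0235  0.1862] h 0.9659 tilt [-0.0006  0.0005 -1.    ] w 0.03879447287826324 ft [ 0.0434  0.3689 -3.6576] q6 0.5229071713721242
[np.float64(-1.0), np.float64(-1.4), np.float64(108.9), np.float64(0.0009)]
```

View pics/si3.png

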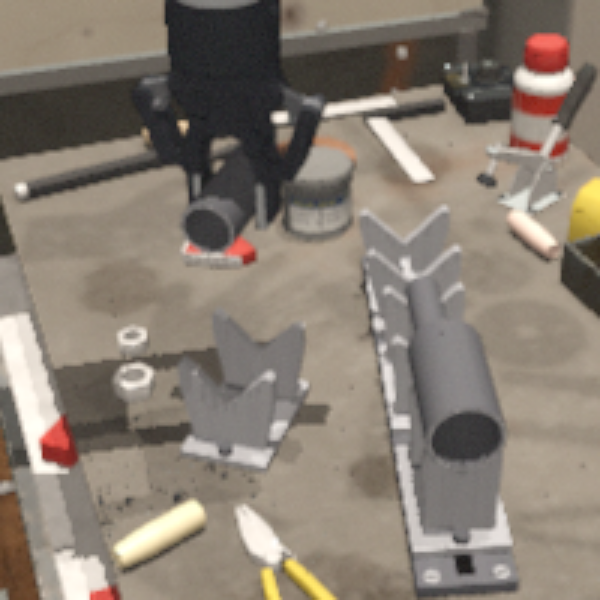

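The medium pipe is held level at (215,215), above the spare stand and parallel to its V. I'll lower it.

Request:
move_arm(moves=[-1,-1,30,0,-1,0,0,35,0,-1,0,0,35,0,-1,0,0,20,0,-1,0,0,5,0,-1,0,0,0,0,-1,0,0,0,0,-1])

```text
time_s: 6.55
tool_pos: [0.4289, -0.024, 0.0621]
orientation: [2.781, 1.459, 0.003]
ft_force: [-0.4, -0.0, -3.6]
gripper_width: 0.0389
```

Request:
move_arm(moves=[0,0,3,0,-1,0,0,2,0,-1,0,0,1,0,-1,0,0,0,0,-1])

```text
time_s: 7.05
tool_pos: [0.4279, -0.0241, 0.0552]
orientation: [-2.782, -1.459, 0.0]
ft_force: [-0.6, -0.2, -2.0]
gripper_width: 0.0389
```

Contact is just starting. I'll go down 2 mm more and release.

Request:
move_arm(moves=[0,0,1,0,-1,0,0,1,0,-1,0,0,0,0,-0.6,0,0,0,0,-0.2,0,0,0,0,0.3,0,0,0,0,1,0,0,0,0,1,0,0,0,0,1])

```text
time_s: 8.05
tool_pos: [0.428, -0.0241, 0.0532]
orientation: [2.782, 1.459, -0.0]
ft_force: [-0.2, 0.4, -0.4]
gripper_width: 0.0858
```

```bash
python3 plan.py .5446 -.166 .21 1.337 8
python3 - <<'E'
from fit import *
c=snap('side'); q=cloud(c).reshape(-1,3); q=q[np.isfinite(q[:,0])]
print(pipe(q,(.4275,-.0235),.02,.0763,.965))
E
```

```text
t 8.05 p [ 0.428  -0.0241  0.0532] h 0.9658 tilt [ 0.     -0.0001 -1.    ] w 0.08582699000572629 ft [-0.2451  0.4037 -0.4203] q6 0.5221446731157752
[np.float64(-6.3), np.float64(22.1), np.float64(-19.6), np.float64(-0.0464)]
[np.float64(-7.3), np.float64(21.8), np.float64(-19.6), np.float64(-0.0464)]
[np.float64(-8.3), np.float64(21.4), np.float64(-19.6), np.float64(-0.0464)]
[np.float64(-9.3), np.float64(21.0), np.float64(-19.6), np.float64(-0.0464)]
[np.float64(-10.3), np.float64(20.5), np.float64(-19.6), np.float64(-0.0464)]
[np.float64(-11.2), np.float64(20.0), np.float64(-19.6), np.float64(-0.0464)]
[np.float64(-12.1), np.float64(19.5), np.float64(-19.6), np.float64(-0.0464)]
[np.float64(-13.0), np.float64(18.9), np.float64(-19.6), np.float64(-0.0464)]
(array([ 0.4229, -0.032 ,  0.9669]), np.float64(0.08621079191570706), 431, np.float64(0.0007793639401831784))
```

Request:
move_arm(moves=[0,0,-20,0,1,0,0,-45,0,1,0,0,-45,0,1,0,0,-45,0,1,-13,44,-1,-0.093,1,-18,42,-1,-0.093,1,-22,41,-1,-0.093,1,-26,38,0,-0.093,1,0,0,0,0,1,0,0,0,0,1])

```text
time_s: 9.35
tool_pos: [0.54, -0.1692, 0.2108]
orientation: [-2.464, -1.946, 0.001]
ft_force: [-0.3, 0.6, -0.6]
gripper_width: 0.085
```

```bash
python3 plan.py .5445 -.1667 .086 1.337 1
python3 - <<'E'
from fit import *
c=snap('side'); q=cloud(c).reshape(-1,3); q=q[np.isfinite(q[:,0])]
print(pipe(q,(.4275,-.0235),.02,.0763,.965))
c=snap('wrist'); q=cloud(c).reshape(-1,3); q=q[np.isfinite(q[:,0])]
print(pipe(q,(.5445,-.1667),.027,.1092,1.337)); print(pipe(q,(.5719,-.049),.0135,.0811,1.337))
E
```

```text
t 9.35 p [ 0.54   -0.1692  0.2108] h 1.337 tilt [-0.0016  0.0008 -1.    ] w 0.08502720155034496 ft [-0.2991  0.6047 -0.5519] q6 -0.0903917863167199
[np.float64(3.4), np.float64(3.8), np.float64(124.8), np.float64(-0.0)]
(array([ 0.4267, -0.0263,  0.9709]), np.float64(0.09968849472505403), 502, np.float64(0.0007823559990303217))
(array([ 0.5442, -0.1655,  1.3364]), np.float64(0.09873137715071434), 8036, np.float64(0.0007360598860695223))
(array([ 0.5683, -0.0644,  1.3366]), np.float64(0.06979335499641284), 3334, np.float64(0.0007648149480378399))
```

Request:
move_arm(moves=[4,4,30,0,1,0,0,40,0,1,0,0,36,0,1,0,0,20,0,1,0,0,0,0,1,0,0,0,0,1])

```text
time_s: 10.2
tool_pos: [0.5461, -0.1664, 0.0866]
orientation: [2.463, 1.948, 0.002]
ft_force: [0.2, 0.1, 0.1]
gripper_width: 0.0853
```

```bash
python3 plan.py .5444 -.166 .0845 1.337 1
```

```text
t 10.2 p [ 0.5461 -0.1664  0.0866] h 1.3383 tilt [ 0.002  -0.0007 -1.    ] w 0.08532529066814626 ft [0.2443 0.1117 0.0644] q6 -0.08339284460366234
[np.float64(-0.0), np.float64(-1.7), np.float64(2.1), np.float64(0.0013)]
```

Request:
move_arm(moves=[0,-2,2,0,0.5,0,0,0,0,0,0,0,0,0,-1,0,0,0,0,-1,0,0,0,0,-1,0,0,0,0,-1,0,0,0,0,-1], force=70)

```text
time_s: 11.08
tool_pos: [0.5445, -0.1664, 0.0846]
orientation: [2.463, 1.947, 0.003]
ft_force: [0.5, 0.7, 7.3]
gripper_width: 0.0528
```

Request:
move_arm(moves=[0,0,-10,0,-1,0,0,-30,0,-1,0,0,-40,0,-1,0,0,-40,0,-1,0,0,0,0,-1,0,0,0,0,-1])

```text
time_s: 11.82
tool_pos: [0.5422, -0.1658, 0.2015]
orientation: [-2.462, -1.946, 0.004]
ft_force: [-0.1, -1.2, -4.2]
gripper_width: 0.0523
```

```bash
python3 plan.py .6037 .082 .205 1.337 7;  python3 - <<'E'
from h import *
c=snap('side'); cv2.imwrite('pics/si4.png',cv2.resize(c['color'][60:330,160:390,::-1],None,fx=2.2,fy=2.2))
E
```

```text
t 11.825 p [ 0.5422 -0.1658  0.2015] h 1.3377 tilt [-0.0037  0.001  -1.    ] w 0.05227802114343803 ft [-0.0851 -1.1913 -4.2097] q6 -0.08384871690038084
[np.float64(36.5), np.float64(0.4), np.float64(-0.5), np.float64(0.0001)]
[np.float64(36.5), np.float64(0.4), np.float64(-0.5), np.float64(0.0001)]
[np.float64(36.5), np.float64(0.4), np.float64(-0.5), np.float64(0.0001)]
[np.float64(36.5), np.float64(0.4), np.float64(-0.5), np.float64(0.0001)]
[np.float64(36.5), np.float64(0.4), np.float64(-0.5), np.float64(0.0001)]
[np.float64(36.5), np.float64(0.4), np.float64(-0.5), np.float64(0.0001)]
[np.float64(36.5), np.float64(0.4), np.float64(-0.5), np.float64(0.0001)]
```

View pics/si4.png

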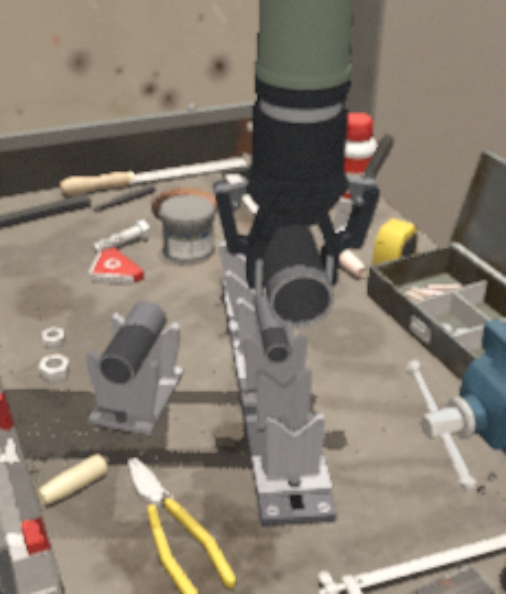

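The thick pipe is held at (300,290) and the medium one rests in the spare stand at (130,345). I'll carry the thick one to the wide stand.

Request:
move_arm(moves=[30,0,0,0,-1,38,0,0,0,-1,40,1,0,0,-1,40,0,0,0,-1,40,1,0,0,-1,38,0,0,0,-1,29,0,0,0,-1,0,0,0,0,-1,0,0,0,0,-1])

```text
time_s: 13.0
tool_pos: [0.6035, 0.081, 0.2016]
orientation: [-2.463, -1.948, 0.005]
ft_force: [-0.2, -0.8, -4.2]
gripper_width: 0.0525
```

```bash
python3 plan.py .6037 .082 .0674 1.337 1;  python3 - <<'E'
from fit import *
c=snap('side'); q=cloud(c).reshape(-1,3); q=q[np.isfinite(q[:,0])]
z=arm.get_state()['tool_pos'][2]
for d in (.0226,.0246,.0266): print(pipe(q,(.6037,.082),.027,z+d,1.337))
E
```

```text
t 13.0 p [0.6035 0.081  0.2016] h 1.338 tilt [-0.0035 -0.0011 -1.    ] w 0.05249793653130021 ft [-0.175  -0.7967 -4.2057] q6 0.34788588169793333
[np.float64(1.1), np.float64(-0.0), np.float64(134.2), np.float64(0.001)]
(array([0.6034, 0.0786, 1.3265]), np.float64(0.10084501860862198), 387, np.float64(0.0014025971981486112))
(array([0.6037, 0.0784, 1.334 ]), np.float64(0.10092338769935223), 383, np.float64(0.000793279103866124))
(array([0.6041, 0.078 , 1.354 ]), np.float64(0.10106816017902806), 366, np.float64(0.0018732040279447648))
```

Request:
move_arm(moves=[2,0,30,0,-1,0,0,40,0,-1,0,0,35,0,-1,0,0,20,0,-1,0,0,5,0,-1,0,0,2,0,-1,0,0,0,0,-1,0,0,0,0,-1])

```text
time_s: 14.05
tool_pos: [0.6054, 0.0834, 0.0723]
orientation: [2.464, 1.947, 0.002]
ft_force: [-0.1, 0.1, -4.0]
gripper_width: 0.0527
```

Request:
move_arm(moves=[0,0,2,0,-1,0,0,1,0,-1,0,0,0,0,-1,0,0,0,0,-1])

```text
time_s: 14.55
tool_pos: [0.6049, 0.0834, 0.0683]
orientation: [2.465, 1.948, -0.0]
ft_force: [0.5, 0.3, -4.4]
gripper_width: 0.0524
```

Request:
move_arm(moves=[0,0,1,0,-1,0,0,1,0,-1,0,0,1,0,-1,0,0,0,0,-1])

```text
time_s: 15.05
tool_pos: [0.6049, 0.0834, 0.0668]
orientation: [2.464, 1.948, 0.001]
ft_force: [-2.6, -0.2, 5.5]
gripper_width: 0.0521
```

Seated, with the force up at +5.5 N. I'll release and retreat.

Request:
move_arm(moves=[0,0,0,0,-0.2,0,0,0,0,0.2,0,0,0,0,0.6,0,0,0,0,1,0,0,0,0,1,0,0,-20,0,1,0,0,-40,0,1,0,0,-40,0,1,0,0,-35,0,1])

```text
time_s: 16.18
tool_pos: [0.6051, 0.0834, 0.2018]
orientation: [2.464, 1.948, 0.001]
ft_force: [0.2, 0.1, -0.2]
gripper_width: 0.0854
```

```bash
python3 plan.py .572 -.0490 .2 1.337 4;  python3 - <<'E'
from fit import *
for n in ('side','wrist'):
    c=snap(n); q=cloud(c).reshape(-1,3); q=q[np.isfinite(q[:,0])]
    p=pipe(q,(.6037,.082),.027,.090,1.337); print(n,p,'s',(p[0][:2]-[.5743,-.0415])@[.2317,.9728])
    p=pipe(q,(.572,-.049),.0135,.0811,1.337); print(n,p,'s',(p[0][:2]-[.5743,-.0415])@[.2317,.9728])
E
```

```text
t 16.175 p [0.6051 0.0834 0.2018] h 1.3378 tilt [ 0.001   0.0001 -1.    ] w 0.08542249508664494 ft [ 0.1702  0.1005 -0.2022] q6 0.35130146326943434
[np.float64(-34.1), np.float64(-0.4), np.float64(0.4), np.float64(0.0002)]
[np.float64(-34.1), np.float64(-0.4), np.float64(0.4), np.float64(0.0002)]
[np.float64(-34.1), np.float64(-0.4), np.float64(0.4), np.float64(0.0002)]
[np.float64(-34.1), np.float64(-0.4), np.float64(0.4), np.float64(0.0002)]
side (array([0.604 , 0.0818, 1.3366]), np.float64(0.10165164110740497), 433, np.float64(0.0007496071064921422)) s 0.12683668604575352
side (array([ 0.572 , -0.0522,  1.3354]), np.float64(0.09937906694453233), 298, np.float64(0.0006322081419300691)) s -0.010919542085997396
wrist (array([0.6035, 0.0847, 1.337 ]), np.float64(0.09878132046600188), 7117, np.float64(0.0005952741886921575)) s 0.12949907976516215
wrist (array([ 0.5717, -0.0492,  1.3361]), np.float64(0.0987812932435815), 2063, np.float64(0.0006955350791085322)) s -0.008071277363154552
```

Request:
move_arm(moves=[-33,0,0,0,1,-38,0,0,0,1,-38,-1,0,0,1,-29,0,0,0,1,0,0,30,0,1,0,0,40,0,1,0,0,40,0,1,0,0,22,0,1,0,0,0,0,1,0,0,0,0,1])

```text
time_s: 17.52
tool_pos: [0.5725, -0.0507, 0.0688]
orientation: [2.464, 1.948, 0.001]
ft_force: [-0.3, -0.1, 0.7]
gripper_width: 0.0855
```

```bash
python3 plan.py .5722 -.0504 .059 1.337 1
```

```text
t 17.525 p [ 0.5725 -0.0507  0.0688] h 1.3379 tilt [ 0.001  -0.0002 -1.    ] w 0.08547750064888054 ft [-0.2635 -0.1243  0.7172] q6 0.12478260817205848
[np.float64(0.2), np.float64(-0.4), np.float64(9.8), np.float64(0.0009)]
```

Request:
move_arm(moves=[0,0,10,0,0.5,0,0,0,0,0,0,0,0,0,-1,0,0,0,0,-1,0,0,0,0,-1,0,0,0,0,-1,0,0,0,0,-1,0,0,0,0,-1], force=40)

```text
time_s: 18.52
tool_pos: [0.572, -0.0506, 0.0587]
orientation: [2.464, 1.948, 0.0]
ft_force: [-2.9, -0.6, 5.5]
gripper_width: 0.026
```

Request:
move_arm(moves=[0,0,-10,0,-1,0,0,-30,0,-1,0,0,-40,0,-1,0,0,-30,0,-1,0,0,0,0,-1,0,0,0,0,-1])

```text
time_s: 19.27
tool_pos: [0.5711, -0.0506, 0.1668]
orientation: [-2.463, -1.947, 0.003]
ft_force: [-0.1, 0.8, -2.3]
gripper_width: 0.0259
```

```bash
python3 plan.py .5436 -.1704 .18 1.337 4;  python3 - <<'E'
from fit import *
c=snap('side'); q=cloud(c).reshape(-1,3); q=q[np.isfinite(q[:,0])]
s=arm.get_state()['tool_pos']
for d in (.020,.022,.024): print(pipe(q,s[:2],.0135,s[2]+d,1.337))
E
```

```text
t 19.275 p [ 0.5711 -0.0506  0.1668] h 1.3378 tilt [-0.0026  0.0002 -1.    ] w 0.025889078551428846 ft [-0.0878  0.817  -2.3361] q6 0.12476842603356718
[np.float64(-30.7), np.float64(0.2), np.float64(-3.3), np.float64(0.0002)]
[np.float64(-30.7), np.float64(0.2), np.float64(-3.3), np.float64(0.0002)]
[np.float64(-30.7), np.float64(0.3), np.float64(-3.3), np.float64(0.0002)]
[np.float64(-30.7), np.float64(0.3), np.float64(-3.3), np.float64(0.0002)]
(array([ 0.5711, -0.0528,  1.312 ]), np.float64(0.09904281966414122), 261, np.float64(0.0022488931865754227))
(array([ 0.5713, -0.0529,  1.3265]), np.float64(0.09901640144078672), 272, np.float64(0.0009766047271524193))
(array([ 0.5714, -0.0529,  1.3398]), np.float64(0.09893405426847496), 270, np.float64(0.0010591359611236098))
```

Request:
move_arm(moves=[-25,0,0,0,-1,-36,0,0,0,-1,-36,0,0,0,-1,-25,1,0,0,-1,0,0,20,0,-1,0,0,35,0,-1,0,0,25,0,-1,0,0,10,0,-1,0,0,3,0,-1,0,0,0,0,-1])

```text
time_s: 20.58
tool_pos: [0.5453, -0.1697, 0.0757]
orientation: [2.464, 1.948, 0.001]
ft_force: [0.0, 0.2, -2.2]
gripper_width: 0.0256
```

Request:
move_arm(moves=[0,0,0,0,-1,0,0,1,0,-1,0,0,1,0,-1,0,0,0,0,-1])

```text
time_s: 21.08
tool_pos: [0.5448, -0.1695, 0.0733]
orientation: [2.464, 1.948, -0.0]
ft_force: [-0.0, 0.0, -2.7]
gripper_width: 0.026
```

Request:
move_arm(moves=[0,-1,2,0,-1,0,0,2,0,-1,0,0,1,0,-1,0,0,1,0,-1,0,0,0,0,-1,0,0,0,0,-1])

```text
time_s: 21.82
tool_pos: [0.5438, -0.1693, 0.0678]
orientation: [2.464, 1.948, 0.0]
ft_force: [-2.6, 0.4, 3.2]
gripper_width: 0.0257
```

Contact, so I'll release and retreat, then head for the spare stand.

Request:
move_arm(moves=[0,0,0,0,-0.6,0,0,0,0,-0.3,0,0,0,0,0.2,0,0,0,0,0.8,0,0,0,0,1,0,0,-20,0,1,0,0,-40,0,1,0,0,-40,0,1,0,0,-30,0,1])

```text
time_s: 22.95
tool_pos: [0.5442, -0.1695, 0.1992]
orientation: [2.463, 1.947, 0.002]
ft_force: [0.0, -0.1, -0.4]
gripper_width: 0.0853
```

```bash
python3 plan.py .4275 -.0245 .19 0.967 5;  python3 - <<'E'
from fit import *
for n in ('side','wrist'):
    c=snap(n); q=cloud(c).reshape(-1,3); q=q[np.isfinite(q[:,0])]
    p=pipe(q,(.5436,-.1704),.0135,.090,1.337); print(n,p,'s',(p[0][:2]-[.5743,-.0415])@[.2317,.9728])
E
```

```text
t 22.95 p [ 0.5442 -0.1695  0.1992] h 1.3378 tilt [ 0.0019 -0.0007 -1.    ] w 0.08528506935653647 ft [ 0.0488 -0.0794 -0.4402] q6 -0.08892874569670202
[np.float64(22.8), np.float64(-29.4), np.float64(1.8), np.float64(0.0742)]
[np.float64(20.6), np.float64(-31.0), np.float64(1.8), np.float64(0.0742)]
[np.float64(18.2), np.float64(-32.5), np.float64(1.8), np.float64(0.0742)]
[np.float64(15.8), np.float64(-33.7), np.float64(1.8), np.float64(0.0742)]
[np.float64(13.2), np.float64(-34.8), np.float64(1.8), np.float64(0.0742)]
side (array([ 0.5439, -0.1707,  1.3373]), np.float64(0.0992219107179119), 416, np.float64(0.0007014441873295878)) s -0.13277290885326568
wrist (array([ 0.5435, -0.1682,  1.3367]), np.float64(0.09858412190070524), 3526, np.float64(0.0006375845509887507)) s -0.13039793975242803
```

Request:
move_arm(moves=[23,-29,2,0.074,1,21,-31,2,0.074,1,18,-33,2,0.074,1,16,-34,2,0.074,1,13,-35,2,0.074,1,0,0,30,0,1,0,0,40,0,1,0,0,40,0,1,0,0,0,0,1,0,0,0,0,1])

```text
time_s: 24.3
tool_pos: [0.4272, -0.0238, 0.0778]
orientation: [2.781, 1.461, 0.001]
ft_force: [0.8, 0.3, -0.4]
gripper_width: 0.0854
```

```bash
python3 plan.py .427 -.0255 .0535 0.967 1
```

```text
t 24.3 p [ 0.4272 -0.0238  0.0778] h 0.9677 tilt [ 0.0008 -0.0001 -1.    ] w 0.0854440999681588 ft [ 0.7879  0.3347 -0.4483] q6 0.520737877611271
[np.float64(-1.5), np.float64(0.8), np.float64(24.3), np.float64(0.0007)]
```

Request:
move_arm(moves=[-1,1,16,0,1,0,0,8,0,0.5,0,0,0,0,0,0,0,0,0,-1,0,0,0,0,-1,0,0,0,0,-1,0,0,0,0,-1,0,0,0,0,-1], force=50)

```text
time_s: 25.3
tool_pos: [0.427, -0.0249, 0.0541]
orientation: [2.781, 1.461, 0.001]
ft_force: [-2.9, 1.5, 6.4]
gripper_width: 0.0391
```

Request:
move_arm(moves=[0,0,-10,0,-1,0,0,-30,0,-1,0,0,-45,0,-1,0,0,-45,0,-1,0,0,0,0,-1,0,0,0,0,-1])

```text
time_s: 26.05
tool_pos: [0.426, -0.0251, 0.1827]
orientation: [-2.78, -1.461, 0.002]
ft_force: [-0.6, 0.3, -2.5]
gripper_width: 0.0389
```

```bash
python3 plan.py .5738 -.0434 .182 1.337 4
python3 - <<'E'
from fit import *
c=snap('side'); q=cloud(c).reshape(-1,3); q=q[np.isfinite(q[:,0])]
s=arm.get_state()['tool_pos']
for d in (.021,.0225,.024): print(pipe(q,s[:2],.02,s[2]+d,.967))
E
```

```text
t 26.05 p [ 0.426  -0.0251  0.1827] h 0.9678 tilt [-0.0015 -0.0001 -1.    ] w 0.03886807083112565 ft [-0.5658  0.3031 -2.5395] q6 0.5175379944045194
[np.float64(17.2), np.float64(33.0), np.float64(0.2), np.float64(-0.0923)]
[np.float64(14.1), np.float64(34.5), np.float64(0.2), np.float64(-0.0923)]
[np.float64(10.8), np.float64(35.6), np.float64(0.2), np.float64(-0.0923)]
[np.float64(7.5), np.float64(36.5), np.float64(0.2), np.float64(-0.0923)]
(array([ 0.4222, -0.0323,  0.9862]), np.float64(0.08842686856907048), 382, np.float64(0.0014999447464215656))
(array([ 0.4219, -0.0319,  0.9786]), np.float64(0.08847137768988855), 375, np.float64(0.0008546448559247862))
(array([ 0.4216, -0.0313,  0.9697]), np.float64(0.08824894001404038), 367, np.float64(0.0011156236773822745))
```

Request:
move_arm(moves=[17,33,0,-0.092,-1,14,35,0,-0.092,-1,11,36,0,-0.092,-1,8,36,0,-0.092,-1,0,0,0,0,-1,0,0,30,0,-1,0,0,40,0,-1,0,0,25,0,-1,0,0,5,0,-1,0,0,0,0,-1])

```text
time_s: 27.35
tool_pos: [0.5746, -0.0433, 0.0832]
orientation: [-2.466, -1.945, 0.001]
ft_force: [0.0, 1.4, -2.6]
gripper_width: 0.0385
```

```bash
python3 plan.py .5738 -.0434 .0675 1.337 1
python3 - <<'E'
from h import *
c=snap('side'); cv2.imwrite('pics/si5.png',cv2.resize(c['color'][100:330,160:390,::-1],None,fx=2.5,fy=2.5))
E
```

```text
t 27.35 p [ 0.5746 -0.0433  0.0832] h 1.3355 tilt [-0.001 -0.    -1.   ] w 0.038505715360097774 ft [ 0.002   1.3643 -2.6087] q6 0.1402944535212573
[np.float64(-0.3), np.float64(-0.8), np.float64(15.7), np.float64(-0.0015)]
```

View pics/si5.png

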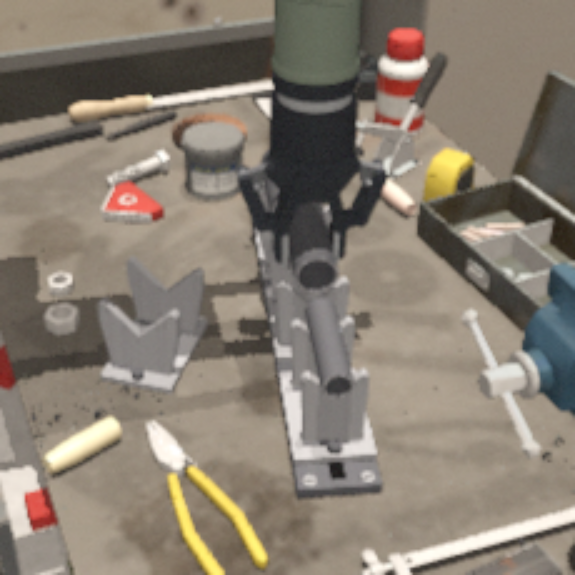

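The medium pipe (end at 318,270) is above the medium stand, and the thin one lies in the narrow stand (340,370). I'll lower it the rest of the way.

Request:
move_arm(moves=[0,-1,5,-0.002,-1,0,0,4,0,-1,0,0,3,0,-1,0,0,2,0,-1,0,0,1,0,-1,0,0,1,0,-1,0,0,0,0,-1])

```text
time_s: 28.28
tool_pos: [0.5741, -0.0431, 0.0685]
orientation: [2.464, 1.948, 0.0]
ft_force: [-3.6, 0.6, 5.2]
gripper_width: 0.0387
```

Request:
move_arm(moves=[0,0,0,0,-0.4,0,0,0,0,0,0,0,0,0,0.4,0,0,0,0,1,0,0,0,0,1,0,0,-20,0,1,0,0,-40,0,1,0,0,-40,0,1,0,0,-30,0,1])

```text
time_s: 29.4
tool_pos: [0.5745, -0.0431, 0.1991]
orientation: [2.463, 1.947, 0.002]
ft_force: [0.0, 0.1, 0.0]
gripper_width: 0.0852
```

Request:
move_arm(moves=[0,-40,-10,0,1,0,-40,-10,0,1,0,-40,-10,0,1,0,-40,0,0,1,0,0,0,0,1,0,0,0,0,1])

```text
time_s: 30.15
tool_pos: [0.4191, -0.0062, 0.2276]
orientation: [2.464, 1.948, 0.002]
ft_force: [-0.1, 0.7, 0.4]
gripper_width: 0.0855
```

Run:
```python
from fit import *
for n in ('side','wrist','scene'):
    c=snap(n); q=cloud(c).reshape(-1,3); q=q[np.isfinite(q[:,0])]
    cv2.imwrite('pics/end_%s.png'%n,c['color'][:,:,::-1])
    for k,s,r in(('thick',.127,.027),('medium',-.003,.02),('thin',-.1325,.0135)):
        try:
            p=pipe(q,o+s*u if 0 else np.array([.5743,-.0415])+s*np.array([.2317,.9728]),r,.090,1.337); d=p[0][:2]-[.5743,-.0415]
            print(n,k,p[0],p[1:],'ds',d@[.2317,.9728]-s,'t',d@[-.9728,.2317])
        except Exception as e: print(n,k,e)
print(arm.get_state()['ft_force'],arm.get_state()['tool_pos'])
```

```text
side thick [0.604  0.0822 1.3361] (np.float64(0.10058435756489274), 435, np.float64(0.0007548768139752972)) ds 0.000188323392989298 t -0.00026322445532712415
side medium [ 0.5739 -0.0447  1.337 ] (np.float64(0.10005771600344833), 434, np.float64(0.0007600979886832886)) ds -0.00024903498668689145 t -0.0003742554094323469
side thin [ 0.5439 -0.1707  1.3362] (np.float64(0.09822081414370334), 415, np.float64(0.0006475973213739702)) ds -0.00023010289513578086 t -0.00036817674744712064
wrist thick [0.5996 0.066  1.3368] (np.float64(0.06297995926658928), 6520, np.float64(0.0007334904747936095)) ds -0.016577247633353068 t 0.00027202726549278996
wrist medium [ 0.5736 -0.0427  1.3373] (np.float64(0.09884617700475178), 4911, np.float64(0.0006422869774284053)) ds 0.0016929171373338244 t 0.00039119344090886277
wrist thin [ 0.5489 -0.1461  1.3311] (np.float64(0.05334863359627283), 1112, np.float64(0.0007664362499058303)) ds 0.02486923634862255 t 0.0004323372709545139
scene thick [0.6034 0.0843 1.342 ] (np.float64(0.0994632470532609), 578, np.float64(0.0015509099461230955)) ds 0.002085740722058471 t 0.0007912878307077413
scene medium index -1 is out of bounds for axis 0 with size 0
scene thin index -1 is out of bounds for axis 0 with size 0
[0.4679 0.4319 1.4828] [ 0.4194 -0.0063  0.2272]
```

View pics/end_side.png

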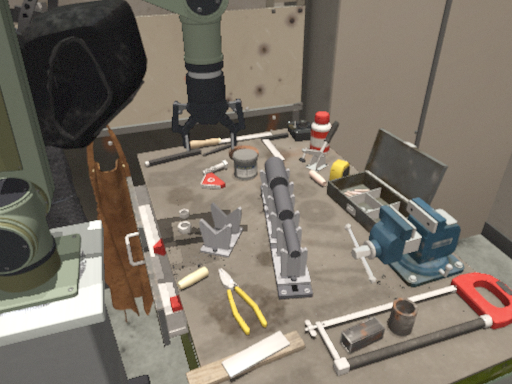

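The side view shows the three pipes in line on the rail, from about (277,170) to (290,240), with the arm clear and the bystanders in place. Where a camera saw a whole pipe, the fits agree within about 2 mm. The other wrist values (thick and thin) come from pipes cut off by the frame edge. I'll hand in.

```bash
python3 -c "
from station import arm; print(arm.hand_in())"
```

```text
the job is handed in; nothing more can be done
None
```

I moved the medium pipe to the spare stand, the thick pipe into the wide stand, the thin pipe into the narrow stand, and then the medium pipe into the medium stand. I released all three, backed the arm clear and handed in at about 30 s of the 104 s allowed.

**Final position checks:** The side camera puts every pipe within 0.4 mm of the V's middle and 0.3 mm of the stand's middle lengthwise. Their headings match the rail within about 0.001 rad, and the data fit the seated height.

**Disagreements:** The wrist and scene cameras read about 2 mm further along the rail than the side camera, which is calibration-level and well inside the 12 mm limit.
- **Wrist camera:** its last fits for the thick and thin pipes did not count, because the pipes were cut off in view.
- **Scene camera:** its last fits for the medium and thin pipes failed, with no pipe points found there, most likely because the arm was in the way.

**Bystanders:** I checked the magnet, tin and pliers only by eye in the last picture, and they looked unmoved.

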